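Level the slide staining plate with a wedge shim

TASK

The steel slide staining plate has lost the rubber from one of its feet, so that corner sits low and the plate rocks. Slide the orange wedge, thin end first, under the bare steel stub of that foot until you feel it take the plate's weight and the bubble of the round level lies inside its ring, and let go of it; then press down with a fingertip on the screw head at the diagonally opposite corner for a moment, with 5 N or so, to make sure that the plate no longer rocks. Leave the plate standing where it is and the two stain bottles undisturbed.

Things in the scene. Friction and masses are not known exactly. Their poses are not given: they have to be found in the camera images.
- staining_plate: Loose steel plate, 154 x 114 x 8 mm, about 1.5 kg. Origin: centre of its underside; x along its long side, z up. Feet at x = +-66, y = +-46 mm: three of black rubber, 17 mm high; the one at (-66, +46) is a bare steel stub 3 to 5 mm shorter, so the plate leans 2 to 4 degrees to that corner and the foot opposite hangs free. Two slides on a rest stand 13 mm above its top.
- stub_tip (a point): Lowest point of the bare stub, a steel ball end of 9 mm radius below a thin washer, resting on the bench with only about 1 N. The plate's corner overhangs it by 15 mm along the diagonal. When it is packed up by the missing 3 to 5 mm the plate is level and all four feet bear.
- bare_screw (a point): Top of the screw head on the plate above the bare stub (the low corner).
- far_screw (a point): Top of the screw head (14 mm wide, 3 mm high) on the plate at the corner diagonally opposite the stub, right above that rubber foot: the place to press for the rocking test. The nearest slide's edges are 20 mm away along the plate's x and 8 mm along its y.
- level_centre (a point): Centre of the round bull's-eye level fixed on the plate near the stub, at its window: black, 50 mm wide, 16 mm high, yellow-green window with a thin black ring 17.6 mm across.
- bubble_centre (a point): Centre of the level's bubble, a pale disc 12.4 mm wide. It drifts to the high side, 3.5 mm from the level's centre for each degree of tilt, and settles in about 1 s. At the start it is 7 to 14 mm off, towards the corner opposite the stub; with the plate level it lies on level_centre.
- wedge_heel (a point): Centre (13 mm up) of the grip heel of the loose orange plastic wedge: a block 22 mm long (x), 28 mm wide (y), 26 mm high, to be gripped across its 28 mm width. x points to the thin end, z up; the nose is 63 mm ahead of this point.
- wedge: The whole wedge, 60 g; origin on its flat underside where heel and taper meet, x to the thin end. The taper, 28 mm wide, runs 52 mm forward from 9 mm high to 1.5 mm (1 mm of height in 7 mm). Pushing it takes 0.5 to 3 N while it raises the light corner; when the plate is level and its weight comes on, the push rises clearly, to 4 to 10 N. It stays where it is left.
- stain_bottle_blue: Loose amber dropper bottle with a blue band, 54 mm wide, 138 mm high; origin at its underside. To be left alone.
- stain_bottle_red: Loose amber dropper bottle with a red band, 54 mm wide, 138 mm high; origin at its underside. To be left alone.
Mind the look-alikes: they are no part of the job. There is more than one size of the wedge; the one meant has the size given above.

How it is judged:
By the outcome, as a careful person would: the job done as asked, in the order asked, and still so for the second after the job is handed in, with the robot touching nothing.
It also fails if it takes over 54 s, if anything falls off the work surface, if the arm or the gripper's body presses on something with over 40 N, if the wrist force passes 120 N, or if a joint passes its speed limit or range.

ROBOT

A 7-joint arm with a two-finger parallel gripper is mounted at the origin on the work surface; the furniture and walls round the work are solid. World frame = base frame: x ahead of the robot, y to its left, z up, the work surface at z = 0. Lengths are in m, angles in rad, forces in N, time in s.
With the tool pointing down it reaches from about 0.375 to 0.925 m from the base axis. Payload 3.1 kg.
Tool frame: the origin (TCP) lies between the finger pads; the fingertips stand 19 mm ahead of it and the grasp point (between the pads) is the TCP; z points along the fingers, y is the direction in which the jaws open and shut (so a half turn about z gives the same grasp; the last joint's range is limited). The gripper opens to 85 mm and grips with 20 to 120 N. Pads are 22 mm wide; open, the fingers measure 114 mm over their backs; the gripper's body (76 mm by 85 mm) begins 54 mm behind the grasp point. The pads swing forward as they close: fully open they stand 13 mm farther back than shut.
Start: joints at [1.045, 0.383, 0.044, 1.598, -0.018, 1.161, -0.05], TCP at [0.27, -0.591, 0.25] pointing down, gripper open.
Joint ranges: [-2.61, 2.61], [-0.41, 2.15], [-1.48, 1.57], [0, 2.5], [-1.57, 4.71], [0.05, 1.97], [-2.85, 2.85]. Speed limits (rad/s): [2.79, 2.79, 3.14, 3.14, 3.14, 3.14, 3.14].

INTERFACE

Orientations are given as a unit quaternion [x, y, z, w].
In Python, from bench import move_ptp, movel, move_j, move_gripper, pause, inverse_kinematics, read_camera, camera_params, MotionError, sign_off, look_for, tip_of, read_time_s, read_qpos, read_joint_vel, read_effort, read_eef_pos, read_tcp_rot, read_ft_force, read_ft_torque, read_finger_gap gives the robot as it stands. Calls block until the motion is done:
- move_ptp(position, orientation): joint-space move of the TCP to a pose.
- movel(position, orientation=None, speed=0.15): straight line of the TCP; orientation=None keeps the orientation; speed is the mean speed in m/s.
- move_j(angles): joint-space move.
- move_gripper(opening, effort=None): finger opening in m; effort is the grip in N (None keeps the last); returns when the fingers have stopped.
- pause(seconds).
- inverse_kinematics(position, orientation): joint angles nearest the present ones, or None.
- read_camera(name): name is "side" or "top" or "wrist"; returns the picture (384x512x3 uint8, red, green, blue); there is no depth.
- camera_params(name): a dict with "K" (3x3 intrinsics, pixels), "dist_coeffs" ([k1, k2, p1, p2, k3] as OpenCV has them; the pictures are not rectified), "camera_from_world" (4x4, takes a point from world to camera coordinates). Camera axes: x right, y down, z forward; pixel columns grow to the right and rows downward; lengths in m; the calibration is good to about 2 mm. A picture is of the moment at which its call begins: read the wrist's pose just before it. camera_params takes no time and is no camera call; for the wrist camera it gives the pose at the moment of the call.
A pose or a line that the arm cannot do raises MotionError and nothing moves.
- sign_off(): hands the job in, once; it reports no verdict.
Trained networks look in the newest picture that a camera, given by its name, has taken for a name from the list of things; names that differ only in an ending like _2 or _b are one class to them, and where a whole thing is asked for, a point or a joint stands for the part that bears it (a point fixed in the world has none). Each returns a list of dicts, best first, with "confidence" (0 to 1); they miss things now and then, are a little off and sometimes report something else, mostly with a low value. They report only what shows in the picture. A call takes as long as a camera call. They do not tell look-alikes from the thing itself.
- look_for(camera, name): "at" ([column, row] in pixels, amid what is visible of it).
- tip_of(camera, name): "at" ([column, row] in pixels: a listed point, or the origin of a listed thing).
Readings, each from a call of its own:
- read_time_s(): time.
- read_qpos(): joint angles.
- read_joint_vel(): joint speeds.
- read_effort(): joint torques, N m.
- read_eef_pos(): TCP position.
- read_tcp_rot(): TCP orientation.
- read_ft_force(): force on the tool from outside, world axes, zero at the start.
- read_ft_torque(): the same for the moment, N m.
- read_finger_gap(): finger opening in m.
Only numpy, scipy, OpenCV 4.12 (cv2) and the standard library are available. Lean on these libraries where they do the work, as an engineer would, in place of code of your own. Each camera call takes 0.05 s, during which the arm holds its last target.

## Working session

There is one attempt and no reset: what is moved stays moved. The work goes in short steps, each a Python script; the robot and the scene stay as the last script left them, time stands still between calls to the robot, and variables do not carry over. Pictures are saved under pics/ and viewed, and the job is handed in when it is done.

```bash
ls; mkdir -p pics
cat > h.py <<'E'
import numpy as np, cv2
from bench import *
def save(n,img,s=1.5):
    cv2.imwrite('pics/'+n,cv2.resize(img[:,:,::-1],None,fx=s,fy=s,interpolation=cv2.INTER_CUBIC))
def ray(p,uv):
    K=np.array(p['K']);d=np.array(p['dist_coeffs']);T=np.array(p['camera_from_world'])
    q=cv2.undistortPoints(np.array([[uv]],float),K,d)[0,0]
    R=T[:3,:3];o=-R.T@T[:3,3];v=R.T@np.array([q[0],q[1],1]);return o,v/np.linalg.norm(v)
def atz(p,uv,z):
    o,v=ray(p,uv);return o+v*(z-o[2])/v[2]
def tri(l):
    A=np.zeros((3,3));b=np.zeros(3)
    for p,uv in l:
        o,v=ray(p,uv);M=np.eye(3)-np.outer(v,v);A+=M;b+=M@o
    x=np.linalg.solve(A,b);return x
def proj(p,X):
    T=np.array(p['camera_from_world']);r=cv2.Rodrigues(T[:3,:3])[0]
    return cv2.projectPoints(np.array(X,float).reshape(-1,1,3),r,T[:3,3],np.array(p['K']),np.array(p['dist_coeffs']))[0][:,0]
E
python3 - <<'E'
from h import *
np.set_printoptions(precision=4,suppress=True)
for c in ['side','top','wrist']:
    im=read_camera(c); save(f'a_{c}.png',im); np.save(f'pics/a_{c}.npy',im); p=camera_params(c)
    print(c,ray(p,(256,192)),p['K'][0][0])
    if c!='wrist':
        for n in ['staining_plate','stub_tip','bare_screw','far_screw','level_centre','bubble_centre','wedge_heel','wedge','stain_bottle_blue','stain_bottle_red']:
            print(n,[(np.round(r['at'],1).tolist(),round(r['confidence'],2)) for r in tip_of(c,n)[:4]])
print(read_time_s(),read_tcp_rot(),read_ft_force())
E
```

```text
pics
side (array([ 0.5502, -0.8383,  0.7288]), array([-0.0595,  0.826 , -0.5605])) 476.23211367731653
staining_plate [([298.5, 245.8], 0.74)]
stub_tip []
bare_screw []
far_screw [([321.9, 256.2], 0.72)]
level_centre [([277.8, 230.7], 0.6)]
bubble_centre [([245.3, 209.5], 0.42)]
wedge_heel [([300.0, 290.7], 0.86), ([246.9, 212.1], 0.73), ([297.0, 246.8], 0.6), ([203.9, 196.2], 0.47)]
wedge [([304.6, 297.6], 0.86), ([205.9, 197.0], 0.64), ([291.0, 172.5], 0.58), ([250.1, 210.1], 0.49)]
stain_bottle_blue [([290.5, 171.4], 0.6)]
stain_bottle_red [([270.4, 226.1], 0.7), ([315.2, 172.0], 0.58)]
top (array([0.4421, 0.1211, 0.8967]), array([ 0.0837, -0.0137, -0.9964])) 405.63027668355954
staining_plate [([305.6, 163.5], 0.61)]
stub_tip []
bare_screw []
far_screw [([332.2, 130.2], 0.77)]
level_centre [([295.1, 179.6], 0.57)]
bubble_centre [([303.4, 177.7], 0.41)]
wedge_heel [([367.2, 155.0], 0.95), ([241.0, 221.8], 0.65), ([221.1, 276.8], 0.49)]
wedge [([242.6, 214.5], 0.95), ([367.5, 152.6], 0.78), ([216.7, 273.6], 0.75)]
stain_bottle_blue [([150.2, 174.1], 0.73)]
stain_bottle_red [([148.5, 139.1], 0.63)]
wrist (array([ 0.3423, -0.5584,  0.3747]), array([-0.2672, -0.1311, -0.9547])) 328.4277106231659
1.15 [ 0.9772  0.2123  0.     -0.    ] [ 0.5629 -0.5212  0.0249]
```

View pics/a_side.png

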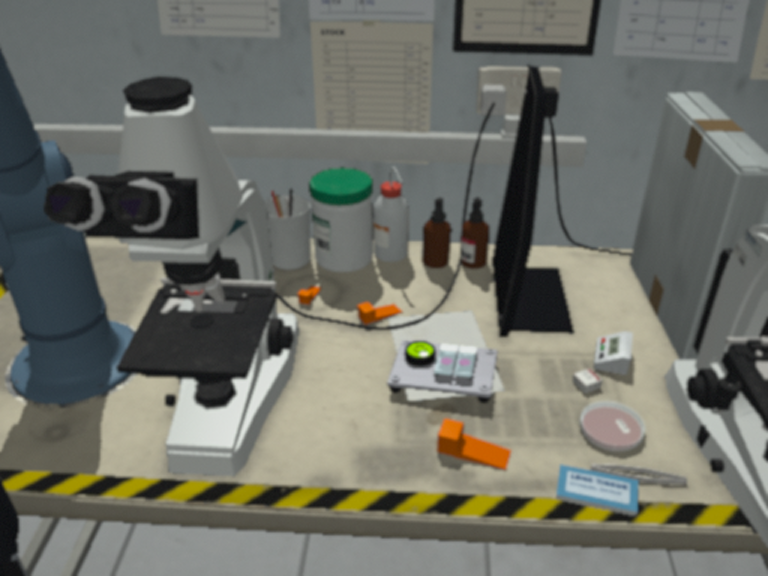

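View pics/a_top.png

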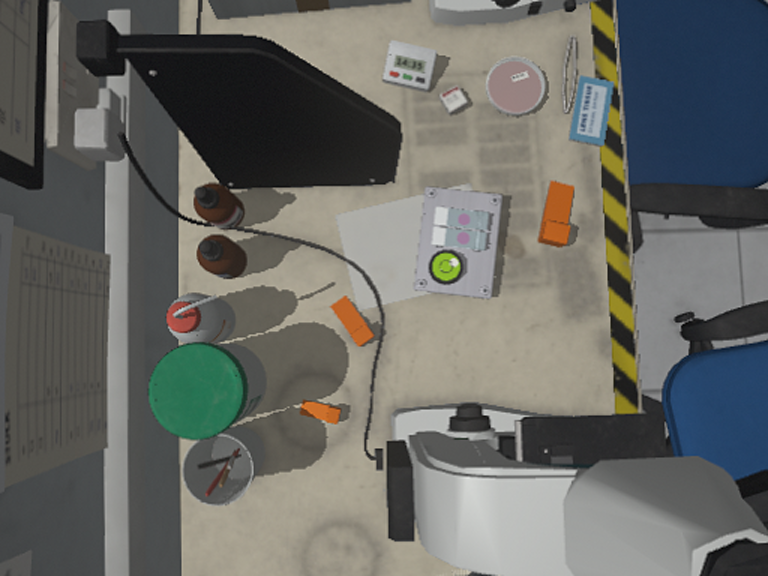

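Run:
```python
from h import *
np.set_printoptions(precision=4,suppress=True)
t=np.load('pics/a_top.npy'); s=np.load('pics/a_side.npy')
def crop(n,im,x0,x1,y0,y1,k):save(n,im[y0:y1,x0:x1],k)
crop('c1.png',t,190,400,110,290,3.8) if 0 else crop('c1.png',t,200,390,115,285,3.5)
crop('c2.png',s,190,350,185,320,5)
p=camera_params('top')
for uv in [(150,174),(148,139),(367,155),(241,222),(221,277),(332,130),(295,180)]: print(uv,atz(p,uv,0.02))
```

```text
(150, 174) [0.5614 0.3381 0.02  ]
(148, 139) [0.6387 0.3418 0.02  ]
(367, 155) [ 0.5905 -0.1374  0.02  ]
(241, 222) [0.4517 0.1433 0.02  ]
(221, 277) [0.3357 0.1891 0.02  ]
(332, 130) [ 0.6481 -0.0625  0.02  ]
(295, 180) [0.5395 0.0234 0.02  ]
```

View pics/c1.png

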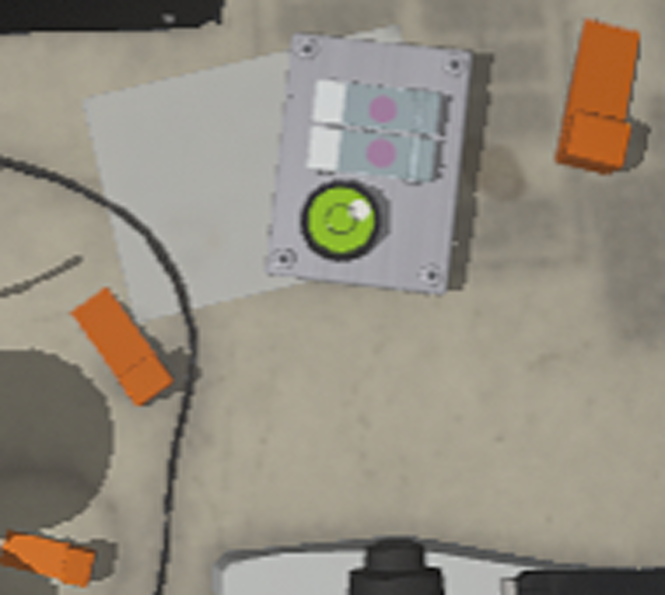

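View pics/c2.png

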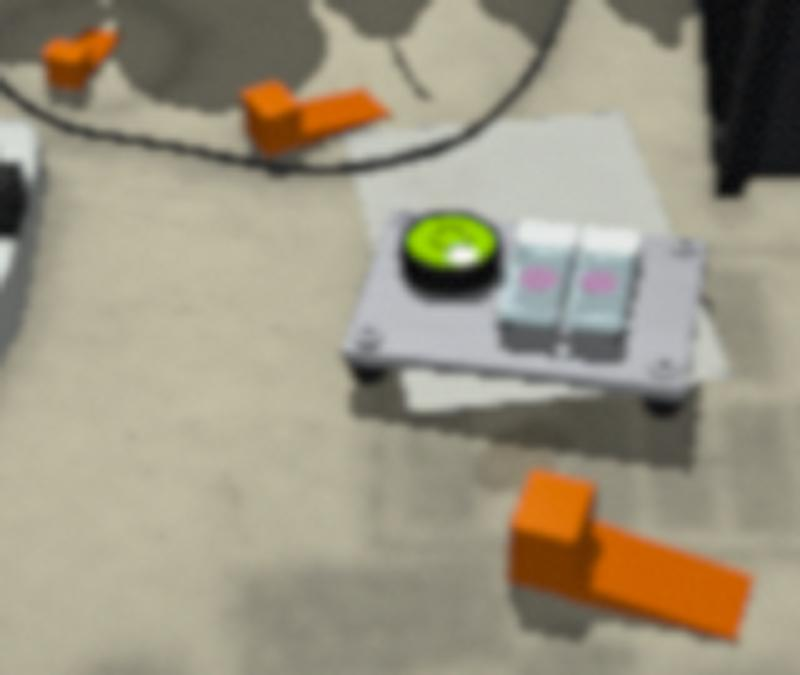

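Run:
```python
from h import *
np.set_printoptions(precision=3,suppress=True)
p=camera_params('top');s=camera_params('side')
def cr(q): return (200+q[0]/3.5,115+q[1]/3.5)
C=[atz(p,cr(q),0) for q in [(583,18),(640,30),(628,172),(556,160)]]
print('A',C, np.linalg.norm(C[0]-C[3]),np.linalg.norm(C[1]-C[2]),np.linalg.norm(C[0]-C[1]))
C=[atz(p,cr(q),0) for q in [(72,313),(107,288),(172,377),(143,405)]]
print('B',C, np.linalg.norm(C[0]-C[3]),np.linalg.norm(C[1]-C[2]),np.linalg.norm(C[0]-C[1]),np.linalg.norm(C[3]-C[2]))
C=[atz(p,cr(q),0) for q in [(5,540),(95,555),(80,587)]]
print('C',C, np.linalg.norm(C[0]-C[2]),np.linalg.norm(C[1]-C[2]))
for n,q in dict(bare=(285,258),far=(455,65),o1=(308,48),o2=(431,274)).items(): print(n,atz(p,cr(q),.025))
print('level',atz(p,cr((341,219)),.041))
print('scope base side px z0', [atz(s,(x/1.5,y/1.5),0) for x,y in [(173,462),(232,468),(297,350)]])
print('black knob tri', tri([(s,(285/1.5,337/1.5)),(p,(467/1.5,415/1.5))]))
print('stage tri', tri([(s,(275/1.5,293/1.5)),(p,(397/1.5,445/1.5))]))
for z in (.3,.4,.5): print('head back(top)',z,atz(p,(570/1.5,480/1.5),z),'sidetop',atz(s,(105,60),z))
w=camera_params('wrist');print(w['camera_from_world'])
```

```text
A [array([ 0.674, -0.147,  0.   ]), array([ 0.665, -0.183, -0.   ]), array([ 0.572, -0.17 ,  0.   ]), array([ 0.581, -0.124,  0.   ])] 0.0950196190452812 0.09349241379598618 0.03789563847282607
B [array([0.492, 0.188, 0.   ]), array([0.507, 0.165, 0.   ]), array([0.45 , 0.126, 0.   ]), array([0.433, 0.145, 0.   ])] 0.0733424913767166 0.06967117985930342 0.027131377412456078 0.025319779487444072
C [array([0.351, 0.233, 0.   ]), array([0.34 , 0.177, 0.   ]), array([0.321, 0.187, 0.   ])] 0.055242940708938516 0.021826759215135813
bare [0.521 0.054 0.025]
far [ 0.639 -0.057  0.025]
o1 [0.652 0.035 0.025]
o2 [ 0.508 -0.036  0.025]
level [0.542 0.02  0.041]
scope base side px z0 [array([ 0.218, -0.2  ,  0.   ]), array([ 0.3  , -0.204,  0.   ]), array([0.345, 0.048, 0.   ])]
black knob tri [0.337 0.002 0.063]
stage tri [0.303 0.099 0.075]
head back(top) 0.3 [ 0.3   -0.062  0.3  ] sidetop [0.047 0.41  0.3  ]
head back(top) 0.4 [ 0.324 -0.032  0.4  ] sidetop [0.164 0.119 0.4  ]
head back(top) 0.5 [ 0.348 -0.001  0.5  ] sidetop [ 0.282 -0.172  0.5  ]
[[ 0.416 -0.91   0.    -0.65 ]
 [-0.866 -0.396  0.307 -0.04 ]
 [-0.279 -0.128 -0.952  0.381]
 [ 0.     0.     0.     1.   ]]
```

View pics/a_wrist.png

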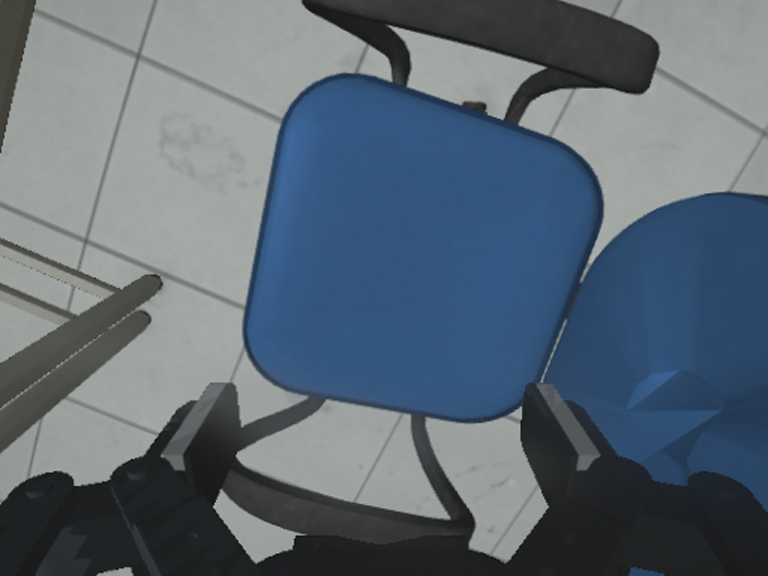

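Run:
```python
from h import *
from scipy.spatial.transform import Rotation as R
np.set_printoptions(precision=3,suppress=True)
rng=np.random.default_rng(0)
D=[]
t0=read_time_s()
print(read_qpos(),read_eef_pos(),read_tcp_rot())
for i in range(400):
    r=rng.uniform(.4,.85);a=rng.uniform(-1.6,1.4);z=rng.uniform(.1,.5)
    P=np.array([r*np.cos(a),r*np.sin(a),z])
    O=R.from_euler('z',rng.uniform(-3,3))*R.from_quat([1,0,0,0])*R.from_rotvec(rng.normal(size=3)*.35)
    q=inverse_kinematics(P.tolist(),O.as_quat().tolist())
    if q is not None: D.append(np.r_[q,P,O.as_quat()])
D=np.array(D);np.save('ik.npy',D);print(len(D),read_time_s()-t0,D[:8])
```

```text
[ 1.045  0.383  0.044  1.598 -0.018  1.161 -0.05 ] [ 0.27  -0.591  0.25 ] [ 0.977  0.212  0.    -0.   ]
368 0.0 [[ 1.042  0.752 -0.446  1.39   0.245  1.283  1.929  0.483 -0.488  0.116
  -0.108 -0.988 -0.085  0.073]
 [ 0.167  0.528 -0.866  1.282  1.175  1.744 -0.205  0.728  0.022  0.474
   0.505  0.767 -0.237  0.317]
 [ 1.155  0.526  0.028  1.043 -0.395  1.67  -0.117  0.348 -0.64   0.445
   0.97   0.144  0.171 -0.094]
 [ 0.422  0.212 -1.074  1.72   0.202  1.584 -1.244  0.418  0.183  0.359
   0.866  0.483 -0.127  0.028]
 [-1.256  0.775  1.372  1.355 -0.593  1.477 -2.295  0.665  0.244  0.375
   0.927 -0.361  0.08   0.057]
 [ 0.169  0.171 -0.5    1.599  0.686  1.702  0.128  0.534 -0.077  0.456
   0.489  0.807 -0.301  0.139]
 [-0.591  1.021 -0.82   0.942  0.921  1.855 -0.672  0.561  0.534  0.196
   0.474  0.844 -0.198  0.153]
 [-0.033  0.333 -1.026  2.033  0.806  0.685 -0.149  0.425  0.428  0.192
  -0.08  -0.974 -0.118 -0.178]]
```

```bash
cat > kin.py <<'E'
import numpy as np
from scipy.spatial.transform import Rotation as R
def fk_frames(par,Q):
    # par: 7*(w3,p3) + M(rotvec3,p3); Q (N,7); batch; returns positions of axis points, TCP pos, rot
    N=len(Q);RR=R.identity(N);t=np.zeros((N,3));pts=[]
    for j in range(7):
        w=par[6*j:6*j+3];w=w/np.linalg.norm(w);p=par[6*j+3:6*j+6]
        pts.append(RR.apply(np.tile(p,(N,1)))+t)
        Rj=R.from_rotvec(Q[:,[j]]*w)
        t=RR.apply(p-Rj.apply(np.tile(p,(N,1))))+t
        RR=RR*Rj
    tc=RR.apply(np.tile(par[45:48],(N,1)))+t
    return pts,tc,RR*R.from_rotvec(par[42:45])
E
cat > fit.py <<'E'
from kin import *
import itertools
from scipy.optimize import least_squares
D=np.load('ik.npy');Q=D[:,:7];P=D[:,7:10];O=R.from_quat(D[:,10:])
def res(x,n):
    _,t,r=fk_frames(x,Q[:n]);return np.r_[((t-P[:n])).ravel(),(.3*(r.as_matrix()-O[:n].as_matrix())).ravel()]
best=None
for s in itertools.product([1,-1],repeat=3):
    w=[[0,0,-1],[0,1,0],[0,0,s[0]],[0,1,0],[0,0,s[1]],[0,1,0],[0,0,s[2]]]
    z=[0,.3,.4,.6,.7,.9,1.0];x=[]
    for a,b in zip(w,z):x+=a+[0,0,b]
    for yaw in (0.1,1.6,3.1,-1.5):
        x0=np.array(x+[0,0,yaw,0,0,1.2],float)
        o=least_squares(res,x0,args=(60,),max_nfev=60)
        if best is None or o.cost<best.cost: best=o;print(s,yaw,o.cost)
    if best.cost<1e-6:break
o=least_squares(res,best.x,args=(len(Q),),max_nfev=300)
print(o.cost,np.abs(o.fun).max());np.save('par.npy',o.x)
np.set_printoptions(precision=3,suppress=True)
print(o.x.reshape(8,6))
E
python3 fit.py
```

```text
(1, 1, 1) 0.1 11.580124478191273
(1, 1, 1) 1.6 11.012423490627254
(1, 1, 1) 3.1 11.011769117434666
(1, 1, 1) -1.5 10.856416384051201
(1, 1, -1) 0.1 1.8272516175017933e-20
(1, 1, -1) 1.6 1.4279216968124753e-20
6.86465309153634e-20 8.185274680272414e-11
[[-0.     0.    -4.441  0.     0.     0.845]
 [-0.     3.849  0.     0.    -0.794  0.3  ]
 [-0.     0.    -6.961  0.    -0.021 -0.054]
 [-0.     4.93   0.     0.    -0.694  0.792]
 [-0.     0.    -4.57   0.    -0.041  1.937]
 [-0.     2.997  0.     0.    -0.096  1.298]
 [-0.     0.    -4.488  0.    -0.041  1.249]
 [ 0.    -0.     1.571  0.    -0.041  1.603]]
```

```bash
cat >> kin.py <<'E'
par=np.load('par.npy')
def links(q):
    """shoulder, elbow, wrist, tcp points"""
    par2=par.copy()
    for j,z in ((1,None),(3,None),(5,None)): par2[6*j+4]={1:0,3:-.041,5:-.041}[j]
    p,t,r=fk_frames(par2,np.atleast_2d(q));return np.stack([p[1],p[3],p[5],t],1),r
def clear(q0,q1,n=30,box=((.08,.38),(-.3,.12),.5)):
    """min height of arm axis (elbow..tcp) above scope box footprint, lowest tcp"""
    s=np.linspace(0,1,n)[:,None];L,_=links(q0+(np.array(q1)-q0)*s)
    m=9
    for a,b in ((1,2),(2,3)):
        for u in np.linspace(0,1,25):
            X=L[:,a]*(1-u)+L[:,b]*u
            i=(X[:,0]>box[0][0])&(X[:,0]<box[0][1])&(X[:,1]>box[1][0])&(X[:,1]<box[1][1])
            if i.any(): m=min(m,X[i,2].min())
    return m,L[:,3,2].min()
def down(az): # tool down, tool x at azimuth az (deg)
    a=np.radians(az)/2;return [float(np.cos(a)),float(np.sin(a)),0.,0.]
E
python3 - <<'E'
from h import *; from kin import *
np.set_printoptions(precision=3,suppress=True)
print(down(24.5))
q0=np.array(read_qpos())
mid=inverse_kinematics([.60,-.30,.33],down(20)); 
look=inverse_kinematics([.475,.09,.22],down(15))
print(mid,look)
for a,b in ((q0,mid),(mid,look),(q0,look)): print(clear(a,b), )
print(links(look)[0])
E
```

```text
[0.9772311064626789, 0.21217767215644626, 0.0, 0.0]
[ 0.48   0.375 -0.104  1.442  0.039  1.327 -0.848] [ 0.386  0.157 -0.702  1.991  0.118  1.034 -1.679]
(np.float64(0.6720261738153045), np.float64(0.2502868564923304))
(np.float64(0.5891989509530356), np.float64(0.21999999998354114))
(np.float64(0.5891989509530356), np.float64(0.21999999998354114))
[[[ 0.    -0.     0.3  ]
  [ 0.069 -0.067  0.784]
  [ 0.475  0.09   0.524]
  [ 0.475  0.09   0.22 ]]]
```

Run:
```python
from h import *; from kin import *
np.set_printoptions(precision=4,suppress=True)
t=read_time_s()
move_j(list(inverse_kinematics([.60,-.30,.33],down(20))));print(read_time_s()-t)
q=inverse_kinematics([.475,.09,.22],down(15)); print(q,clear(np.array(read_qpos()),q))
move_j(list(q));print(read_time_s()-t, read_eef_pos(), read_ft_force())
p=camera_params('wrist');im=read_camera('wrist');save('b_wrist.png',im);np.save('pics/b.npy',im);np.save('pics/b_T.npy',p['camera_from_world'])
for n in ['stub_tip','bare_screw','far_screw','level_centre','bubble_centre','wedge_heel','wedge']:
    print(n,[(np.round(r['at'],1).tolist(),round(r['confidence'],2)) for r in tip_of('wrist',n)[:4]])
print(read_time_s())
```

```text
1.6417000000000002
[ 0.0807  0.1218 -0.3736  2.0033  0.0519  1.0255 -1.6263] (np.float64(0.5900804345550066), np.float64(0.21999999998900743))
3.2083 [0.4762 0.0887 0.2205] [-0.1871  0.6807  0.0273]
stub_tip []
bare_screw [([297.4, 137.0], 0.82)]
far_screw [([452.6, 46.6], 0.94)]
level_centre [([344.2, 128.0], 0.94), ([453.9, 47.3], 0.2)]
bubble_centre [([357.1, 126.2], 0.44)]
wedge_heel [([137.4, 262.4], 0.79), ([197.9, 180.8], 0.78), ([501.7, 122.2], 0.74), ([197.1, 169.2], 0.71)]
wedge [([135.3, 252.6], 0.74), ([196.3, 172.8], 0.73), ([499.9, 109.8], 0.63)]
4.7583
```

View pics/b_wrist.png

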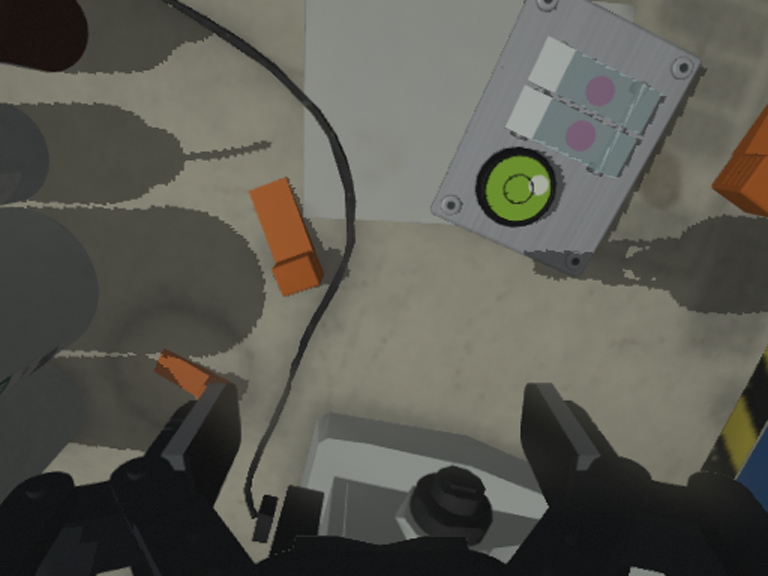

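Run:
```python
from h import *
im=np.load('pics/b.npy'); save('b1.png',im[105:210,150:250],6); save('b2.png',im[0:185,275:475],4*.8)
print(read_eef_pos())
```

```text
[0.475179   0.08977145 0.21999316]
```

View pics/b1.png

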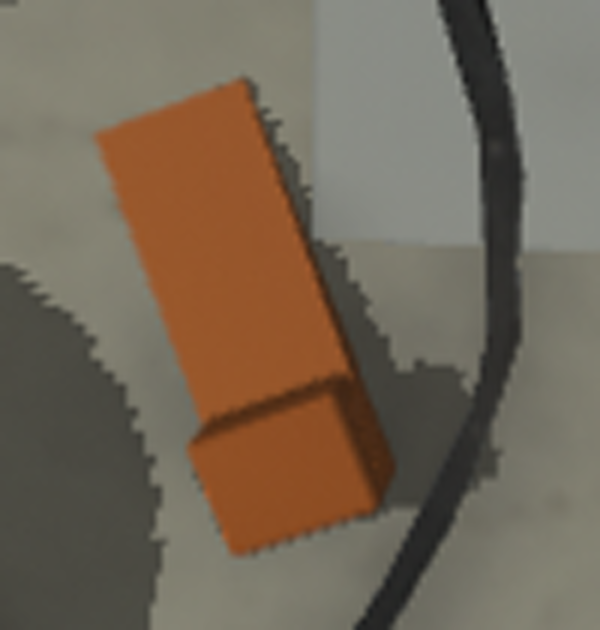

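View pics/b2.png

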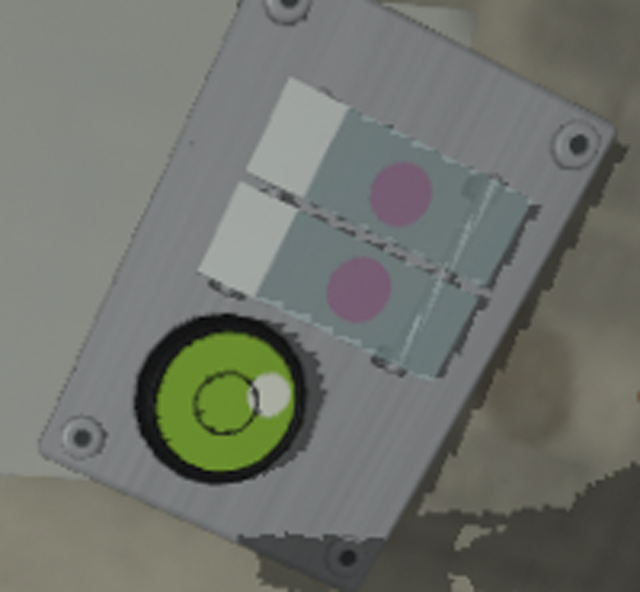

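```bash
cat > m1.py <<'E'
from h import *
from scipy.optimize import least_squares
np.set_printoptions(precision=4,suppress=True)
p=camera_params('wrist');p['camera_from_world']=np.load('pics/b_T.npy')
px=np.array([(97,133),(247,78),(190,440),(333,388),(236,555),(380,510)])/6+[150,105]
M=np.array([(52,14,1.5),(52,-14,1.5),(0,14,26),(0,-14,26),(-22,14,26),(-22,-14,26)])/1e3
def f(v,free=False):
    c,s=np.cos(v[2]),np.sin(v[2]);k=v[3] if len(v)>3 else 1
    X=M*k;X=np.c_[v[0]+c*X[:,0]-s*X[:,1],v[1]+s*X[:,0]+c*X[:,1],X[:,2]]
    return (proj(p,X)-px).ravel()
o=least_squares(f,[.46,.15,.6]);print('wedge',o.x,np.degrees(o.x[2]),o.fun.reshape(-1,2))
print('scale',least_squares(f,[.46,.15,.6,1]).x)
x,y,a=o.x;print('heel',x-.011*np.cos(a),y-.011*np.sin(a))
# plate: screws at feet, top + 3mm ; fit full 6dof? x,y,yaw,tilt about free-diagonal
ps=np.array([(285,5),(577,143),(80,437),(347,555)])/3.2+[275,0]
S=np.array([(66,46),(66,-46),(-66,46),(-66,-46)])/1e3
from scipy.spatial.transform import Rotation as R
ax=np.array([66,46,0.]);ax/=np.linalg.norm(ax)
def g(v):
    d=v[3] # tilt rad, lowers stub
    rot=R.from_euler('z',v[2])*R.from_rotvec(-ax*d)
    X=rot.apply(np.c_[S,np.full(4,.011)])+[v[0],v[1],.017+0]
    return (proj(p,X)-ps).ravel(), X, rot
for d in (3.6,):
    o=least_squares(lambda v:g(np.r_[v,np.radians(d)])[0],[.58,0,-.15]);r,X,rot=g(np.r_[o.x,np.radians(d)])
    print(d,o.x,np.degrees(o.x[2]),o.cost,r.reshape(-1,2));print(X)
    st=rot.apply([-.066,.046,-.0135])+[o.x[0],o.x[1],.017];print('stub',st)
    print('level',rot.apply([-.04,.03,.024])+[o.x[0],o.x[1],.017],'seen',atz(p,(345.8,126),.041))
for q in [(443,0),(470,20),(500,90),(520,200),(510,330),(480,420),(430,520),(375,610)]: print('cable',atz(p,(150+q[0]/6,105+q[1]/6),.004))
E
python3 m1.py
```

```text
wedge [0.4601 0.1466 0.594 ] 34.03164585816084 [[-0.0338 -0.3783]
 [-0.1122 -0.3913]
 [-1.1528  0.3349]
 [ 0.8116  0.0681]
 [-0.473   0.7632]
 [ 0.9376 -0.3123]]
scale [0.4601 0.1467 0.5933 0.9859]
heel 0.45095162310347003 0.14047191271055287
3.6 [ 0.5817 -0.0017 -0.1379] -7.901630395596168 2.7007787395614886 [[ 0.2323 -1.7962]
 [-0.6109  0.404 ]
 [ 0.3781  0.8768]
 [ 0.0284  0.82  ]]
[[ 0.6531  0.0354  0.028 ]
 [ 0.6404 -0.0556  0.0327]
 [ 0.5224  0.0535  0.0232]
 [ 0.5097 -0.0375  0.028 ]]
stub [ 0.5231  0.0521 -0.0012]
level [0.5456 0.0348 0.038 ] seen [0.5451 0.0193 0.041 ]
cable [0.5319 0.1343 0.004 ]
cable [0.5299 0.1291 0.004 ]
cable [0.5199 0.1214 0.004 ]
cable [0.5027 0.1136 0.004 ]
cable [0.4801 0.1098 0.004 ]
cable [0.4629 0.111  0.004 ]
cable [0.4424 0.1154 0.004 ]
cable [0.4229 0.1212 0.004 ]
```

Run:
```python
from h import *; from kin import *
np.set_printoptions(precision=4,suppress=True)
move_gripper(.042,40)
P=[.4510,.1405]
q=inverse_kinematics(P+[.075],down(34));print(q,clear(np.array(read_qpos()),q))
move_j(list(q)); pause(.2)
print(read_time_s(),read_eef_pos(),read_ft_force(),read_finger_gap())
p=camera_params('wrist');im=read_camera('wrist');save('c_w.png',im);np.save('pics/c.npy',im)
# predicted corner overlay
c,s=np.cos(.594),np.sin(.594)
```

```text
[-0.0183  0.3349 -0.4109  2.1275  0.2015  0.7154 -1.5391] (np.float64(0.4909187408499365), np.float64(0.07499999999024975))
6.125 [0.4535 0.1402 0.077 ] [ 0.8907 -0.1139 -0.2367] 0.04183642888684845
```

View pics/c_w.png

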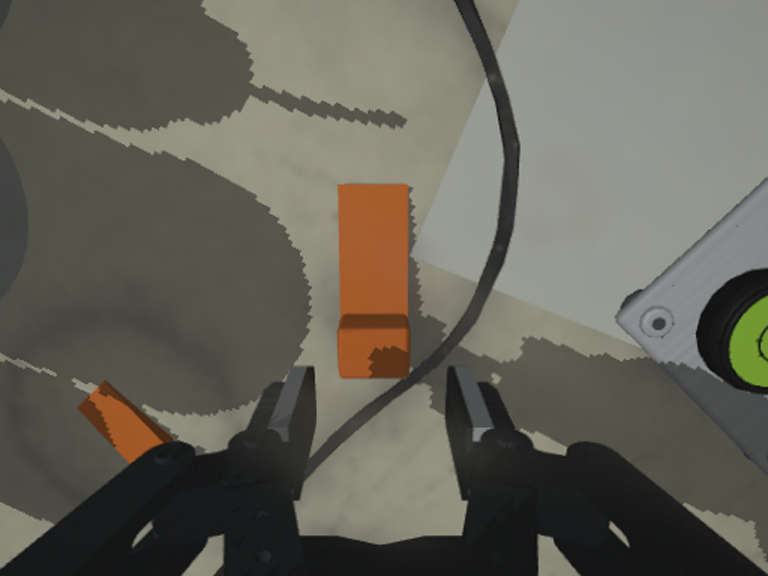

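Run:
```python
from h import *
from scipy.optimize import least_squares
np.set_printoptions(precision=4,suppress=True)
print(read_eef_pos())
im=read_camera('wrist');p=camera_params('wrist');print(read_eef_pos(),p['K'][0][2]);save('c2.png',im[100:270,190:310],4.5);np.save('pics/c2.npy',im);np.save('pics/c2_T.npy',p['camera_from_world'])
```

```text
[0.4531 0.1402 0.0768]
[0.4527 0.1402 0.0765] 253.3787179798622
```

View pics/c2.png

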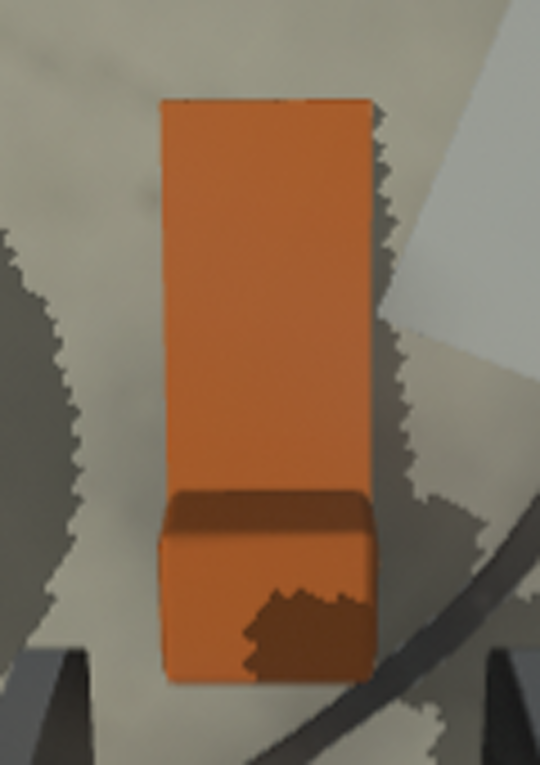

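Run:
```python
from h import *
from scipy.optimize import least_squares
np.set_printoptions(precision=4,suppress=True)
p=camera_params('wrist');p['camera_from_world']=np.load('pics/c2_T.npy')
px=np.array([(161,100),(373,100),(161,535),(376,535),(168,683),(373,683)])/4.5+[190,100]
M=np.array([(52,14,1.5),(52,-14,1.5),(0,14,26),(0,-14,26),(-22,14,26),(-22,-14,26)])/1e3
def f(v):
    c,s=np.cos(v[2]),np.sin(v[2]);k=v[3] if len(v)>3 else 1
    X=M*k;X=np.c_[v[0]+c*X[:,0]-s*X[:,1],v[1]+s*X[:,0]+c*X[:,1],X[:,2]]
    return (proj(p,X)-px).ravel()
o=least_squares(f,[.46,.15,.6]);print('wedge',o.x,np.degrees(o.x[2]),o.fun.reshape(-1,2))
print('scale',least_squares(f,[.46,.15,.6,1]).x)
x,y,a=o.x;print('heel',x-.011*np.cos(a),y-.011*np.sin(a))
```

```text
wedge [0.4597 0.147  0.5973] 34.221408693968364 [[ 0.1787 -0.1113]
 [-0.0841 -0.3577]
 [-0.4957 -0.4809]
 [ 0.5863 -0.7222]
 [-0.8705  1.0578]
 [ 0.6821  0.8304]]
scale [0.4598 0.147  0.5973 0.9927]
heel 0.45062378145174314 0.14079699689055167
```

Run:
```python
from h import *; from kin import *
np.set_printoptions(precision=4,suppress=True)
O=down(34.2)
movel([.4506,.1408,.029],O,speed=.08); pause(.5)
print(read_time_s(),read_eef_pos(),read_ft_force())
move_gripper(.015,40)
print(read_time_s(),read_eef_pos(),read_ft_force(),read_finger_gap())
im=read_camera('wrist');save('d.png',im)
```

```text
7.45 [0.4507 0.1408 0.0292] [ 0.2362 -0.4098 -0.3535]
7.7167 [0.451  0.1409 0.0293] [1.0543 0.3238 2.7541] 0.027106561253383683
```

View pics/d.png

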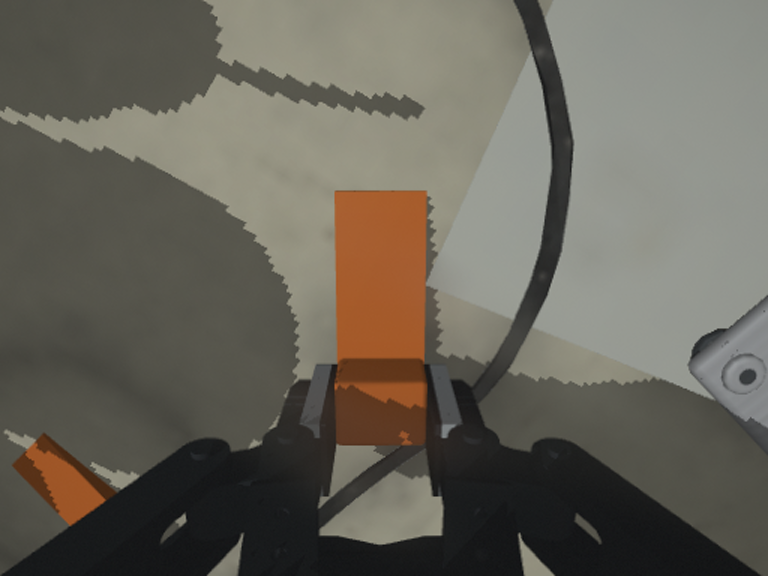

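Run:
```python
from h import *
p=camera_params('wrist');p['camera_from_world']=np.load('pics/b_T.npy')
for z in (.0,.05,.1):
  print(z,[atz(p,(a/1.5,b/1.5),z)[:2].round(3) for a,b in ((325,415),(470,435),(560,490),(450,470))])
```

```text
0.0 [array([0.335, 0.097]), array([ 0.347, -0.022]), array([ 0.313, -0.115]), array([ 0.31 , -0.016])]
0.05 [array([0.367, 0.099]), array([ 0.377, -0.003]), array([ 0.348, -0.083]), array([0.345, 0.002])]
0.1 [array([0.398, 0.1  ]), array([0.407, 0.016]), array([ 0.383, -0.05 ]), array([0.381, 0.02 ])]
```

Run:
```python
from h import *; from kin import *
np.set_printoptions(precision=4,suppress=True)
movel([.4506,.1408,.055],None,speed=.08)
q=inverse_kinematics([.4443,.0639,.055],down(-7.9));print(q,clear(np.array(read_qpos()),q))
move_j(list(q)); pause(.4)
print(read_time_s(),read_eef_pos(),read_ft_force(),read_finger_gap())
movel([.4443,.0639,.031],None,speed=.05); pause(.4)
print(read_time_s(),read_eef_pos(),read_ft_force(),read_finger_gap())
p=camera_params('wrist');im=read_camera('wrist');save('e.png',im);np.save('pics/e.npy',im);np.save('pics/e_T.npy',p['camera_from_world'])
print([(n,[(np.round(r['at'],1).tolist(),round(r['confidence'],2)) for r in tip_of('wrist',n)[:3]]) for n in ('stub_tip','bare_screw','level_centre','bubble_centre')])
print(proj(p,[[.5225,.053,0],[.5225,.053,.0235]]))
s=read_camera('side');save('e_s.png',s[185:320,190:350],5)
```

```text
[-0.025   0.3179 -0.2294  2.1947  0.1193  0.6402 -2.0478] (np.float64(0.4594535910402091), np.float64(0.05457561619867657))
9.1833 [0.4444 0.0646 0.055 ] [-0.0711 -1.0001 -0.4895] 0.02670326619861012
10.2167 [0.4445 0.0639 0.0312] [ 0.2129 -0.1608  0.0853] 0.02733457201269531
[('stub_tip', [([250.4, 88.4], 0.37)]), ('bare_screw', [([251.9, 89.1], 0.95)]), ('level_centre', []), ('bubble_centre', [])]
[[254.7731  91.933 ]
 [255.0263  92.2428]]
```

View pics/e.png

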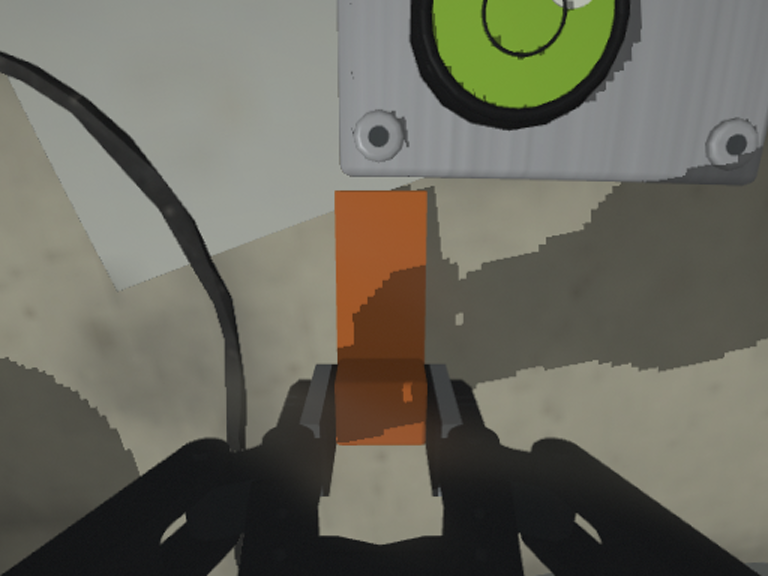

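View pics/e_s.png

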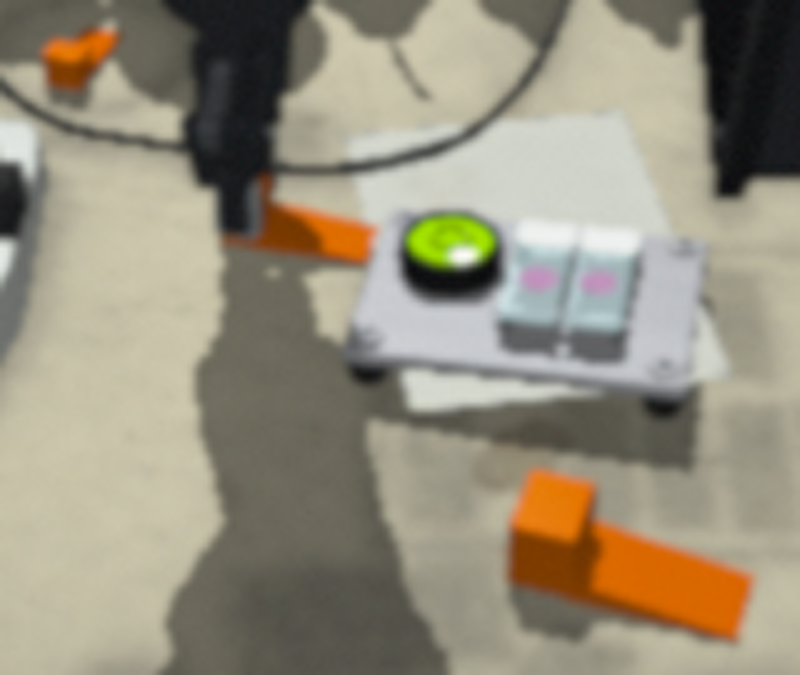

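```bash
cat >> h.py <<'E'
O0=None
DIR=np.array([.9905,-.1374,0]);P0=np.array([.4443,.0639,0.0288])
E
python3 - <<'E'
from h import *; from kin import *
np.set_printoptions(precision=3,suppress=True)
movel((P0).tolist(),None,speed=.03); pause(.3)
F0=np.array(read_ft_force());print(read_time_s(),read_eef_pos(),F0)
def st(s):
    F=np.array(read_ft_force());e=np.array(read_eef_pos())
    print(s,'t',round(read_time_s(),2),'along',round(float((e-P0)@DIR)*1e3,2),'push',round(float(-F@DIR),2),'fz',F[2],read_ft_torque())
for s in (8,12,16,20,24):
    movel((P0+DIR*s/1e3).tolist(),None,speed=.03);st(s)
    pause(.1);st(s)
im=read_camera('wrist');save('f.png',im);np.save('pics/f.npy',im)
E
```

```text
11.0667 [0.445 0.064 0.029] [-1.489  0.352  5.575]
8 t 11.48 along 7.16 push 3.64 fz 8.884217834677711 [0.171 0.722 0.054]
8 t 11.58 along 7.17 push 4.48 fz 8.95392660984868 [ 0.089  0.709 -0.045]
12 t 11.87 along 10.61 push 4.99 fz 10.29827886106138 [0.245 0.935 0.016]
12 t 11.97 along 10.61 push 5.82 fz 11.073642089743101 [ 0.214  0.961 -0.014]
16 t 12.25 along 13.45 push 7.39 fz 13.87855439421063 [0.326 1.321 0.055]
16 t 12.35 along 13.46 push 7.3 fz 13.501783297951091 [0.217 1.393 0.015]
20 t 12.63 along 17.01 push 7.37 fz 14.347401733032346 [0.273 1.518 0.005]
20 t 12.73 along 17.01 push 7.54 fz 14.179552333680459 [0.339 1.532 0.037]
24 t 13.02 along 21.42 push 7.18 fz 13.504982647169498 [ 0.4    1.325 -0.049]
24 t 13.12 along 21.41 push 8.14 fz 12.952210303792508 [0.266 1.322 0.048]
```

View pics/f.png

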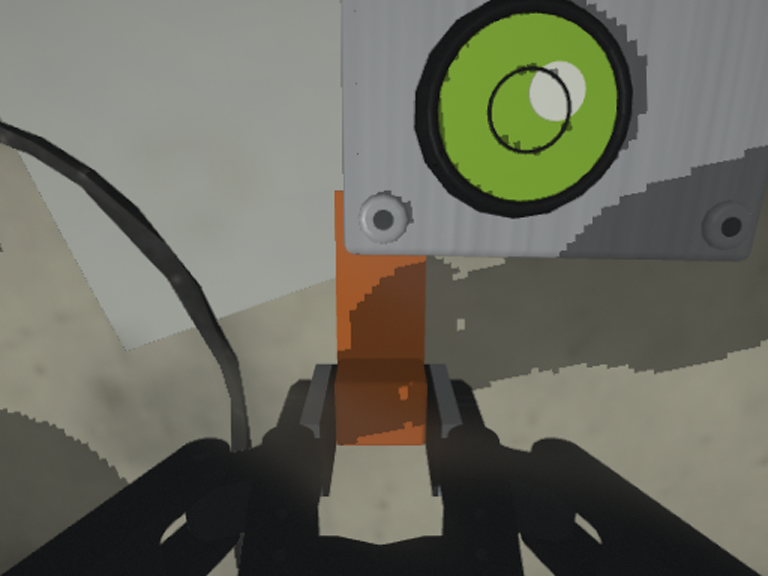

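Run:
```python
from h import *; from kin import *
np.set_printoptions(precision=3,suppress=True)
def st(s):
    F=np.array(read_ft_force());e=np.array(read_eef_pos())
    print(s,'t',round(read_time_s(),2),'along',round(float((e-P0)@DIR)*1e3,2),'z',e[2],'push',round(float(-F@DIR),2),'fz',F[2])
e=np.array(read_eef_pos());s=float((e-P0)@DIR)*1e3;st(s)
z=e[2]
for k in range(6):
    z+=.0003
    t=P0+DIR*s/1e3;t[2]=z
    movel(t.tolist(),None,speed=.02);pause(.15);st(z)
    if read_ft_force()[2]<3:break
im=read_camera('wrist');save('g.png',im)
```

```text
21.390653107616675 t 13.17 along 21.39 z 0.029204115314486447 push 6.46 fz 14.012866590762238
0.029504115314486448 t 13.6 along 20.62 z 0.029243775612752522 push 2.74 fz 3.436145835399119
0.02980411531448645 t 14.0 along 21.48 z 0.029540734490262986 push 1.03 fz -1.4910100651216602
```

View pics/g.png

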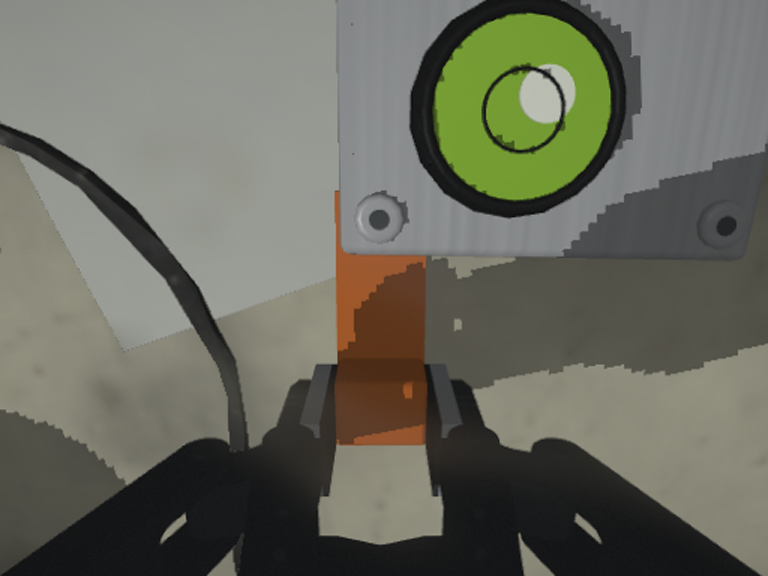

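```bash
cat >> h.py <<'E'
def bub(im):
    a=im.astype(int);g=((a[:,:,1]-a[:,:,2])>50)&(a[:,:,1]>a[:,:,0])
    n,l,s,c=cv2.connectedComponentsWithStats(g.astype(np.uint8))
    i=1+np.argmax(s[1:,4]);pts=np.argwhere(l==i)[:,::-1].astype(np.int32)
    h=cv2.convexHull(pts.reshape(-1,1,2));el=cv2.fitEllipse(h)
    m=np.zeros(im.shape[:2],np.uint8);cv2.fillConvexPoly(m,h,1)
    w=(m>0)&(a.min(2)>130)
    b=np.argwhere(w)[:,::-1].mean(0) if w.sum()>20 else None
    return np.array(el[0]),el[1],b,int(w.sum())
E
python3 - <<'E'
from h import *
print(bub(np.load('pics/f.npy')))
print(bub(cv2.resize(cv2.imread('pics/g.png')[:,:,::-1],(512,384))))
E
```

```text
(array([351.48486328,  70.67156219]), (117.0987319946289, 127.22896575927734), array([370.92850147,  60.66503428]), 1021)
(array([347.63415527,  70.69727325]), (116.59163665771484, 126.3135757446289), array([363.73487903,  62.60887097]), 992)
```

```bash
cat > push.py <<'E'
from h import *
np.set_printoptions(precision=2,suppress=True)
import sys
a,b,step,fmax=map(float,sys.argv[1:5])
z=float(sys.argv[5])
def st(s):
    F=np.array(read_ft_force());e=np.array(read_eef_pos());f=float(-F@DIR)
    c,_,w,_=bub(read_camera('wrist'))
    print(round(s,1),'t',round(read_time_s(),2),'along',round(float((e-P0)@DIR)*1e3,2),'z',round(e[2]*1e3,2),'push',round(f,2),'fz',round(F[2],2),'bub mm',(w-c-[-0,0])/3.2,flush=True)
    return f,F[2]
s=a
while s<=b+1e-6:
    t=P0+DIR*s/1e3;t[2]=z
    movel(t.tolist(),None,speed=.02);pause(.2);f,fz=st(s)
    if f>fmax:break
    if fz>5:z+=.0002
    if fz<-1:z-=.0001
    s+=step
print(z)
E
python3 push.py 24 34 2 6 .0294
```

```text
24.0 t 14.58 along 24.37 z 29.46 push -0.36 fz -1.81 bub mm [ 4.15 -1.89]
26.0 t 15.08 along 26.1 z 29.34 push 0.53 fz -1.55 bub mm [ 3.68 -1.6 ]
28.0 t 15.58 along 28.11 z 29.27 push 1.73 fz 0.8 bub mm [ 3.16 -1.21]
30.0 t 16.08 along 30.17 z 29.26 push 2.01 fz 1.51 bub mm [ 2.59 -0.81]
32.0 t 16.58 along 31.9 z 29.28 push 2.97 fz 3.85 bub mm [ 2.25 -0.62]
34.0 t 17.08 along 33.83 z 29.24 push 3.61 fz 5.15 bub mm [ 1.77 -0.29]
0.0294
```

```bash
python3 push.py 35 39 1 7 .0294
python3 - <<'E'
from h import *
im=read_camera('wrist');save('i.png',im)
E
```

```text
35.0 t 17.58 along 35.32 z 29.28 push 1.64 fz 0.52 bub mm [1.29 0.06]
36.0 t 18.08 along 36.14 z 29.33 push 0.81 fz -2.18 bub mm [0.98 0.22]
37.0 t 18.58 along 36.88 z 29.27 push 1.51 fz 0.03 bub mm [0.81 0.36]
38.0 t 19.08 along 37.86 z 29.28 push 1.6 fz 1.18 bub mm [0.67 0.45]
39.0 t 19.58 along 38.67 z 29.26 push 4.32 fz 1.68 bub mm [0.54 0.57]
0.0293
```

View pics/i.png

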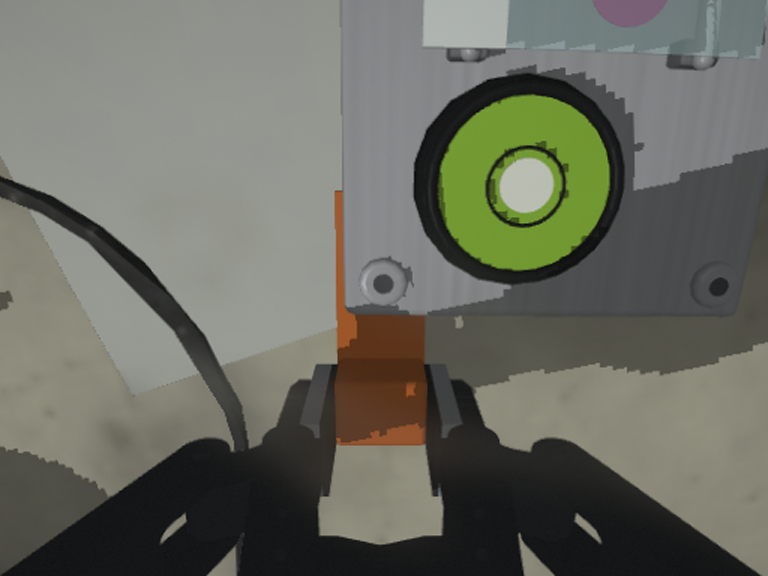

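```bash
python3 push.py 39.5 41 .5 6.5 .0293
```

```text
39.5 t 20.13 along 39.08 z 29.27 push 3.91 fz 4.66 bub mm [0.49 0.6 ]
40.0 t 20.63 along 39.4 z 29.26 push 6.27 fz 5.57 bub mm [0.45 0.67]
40.5 t 21.13 along 40.22 z 29.28 push 4.82 fz 1.76 bub mm [0.31 0.71]
41.0 t 21.63 along 40.75 z 29.31 push 4.3 fz -0.11 bub mm [0.21 0.79]
0.0295
```

Run:
```python
from h import *; from kin import *
np.set_printoptions(precision=3,suppress=True)
p=camera_params('top');s=camera_params('side')
print('monitor near-edge foot',atz(s,(503/1.5,330/1.5),0),'tri edge top?',[tri([(s,(a/1.5,b/1.5)),(p,(c/1.5,d/1.5))]) for a,b,c,d in ((535,72,400,125),(500,325,392,182))])
move_gripper(.042,40);pause(.2)
e=np.array(read_eef_pos())
print(read_time_s(),e,read_ft_force(),read_finger_gap());print(bub(read_camera('wrist')))
movel([e[0],e[1],.09],None,speed=.1)
im=read_camera('wrist');p=camera_params('wrist');save('j.png',im);np.save('pics/j.npy',im);np.save('pics/j_T.npy',p['camera_from_world']);print(bub(im),read_ft_force(),read_time_s())
for az in (-98,-60,82,172,-8):
    q=inverse_kinematics([.641,-.056,.12],down(az));print(az,q, None if q is None else clear(np.array(read_qpos()),q))
```

```text
monitor near-edge foot [0.681 0.123 0.   ] tri edge top? [array([0.647, 0.097, 0.431]), array([0.67 , 0.093, 0.032])]
22.125 [0.486 0.058 0.03 ] [-0.619  0.177 -0.215] 0.04193585153991414
(array([347.827, 129.843]), (109.08197784423828, 118.33226776123047), array([348.475, 132.388]), 1007)
(array([316.285, 116.183]), (74.5997543334961, 78.19512176513672), array([316.383, 117.457]), 433) [0.221 0.072 0.57 ] 22.9833
-98 [-0.648  0.702  0.925  1.746 -0.646  1.029 -2.766] (np.float64(0.5178464570771676), np.float64(0.06204550012242738))
-60 [ 0.018  0.506  0.007  1.713 -0.004  0.923 -2.592] (np.float64(0.5178464570771676), np.float64(0.08934333148283402))
82 [ 0.371  0.551 -0.452  1.694  0.283  0.961 -0.325] (np.float64(0.5178464570771676), np.float64(0.08934333148283402))
172 [ 0.591  0.637 -0.759  1.683  0.499  1.025  1.095] (np.float64(0.5178464570771676), np.float64(0.08920688147136113))
-8 [ 0.143  0.512 -0.154  1.706  0.094  0.93  -1.758] (np.float64(0.5178464570771676), np.float64(0.08934333148283402))
```

View pics/j.png

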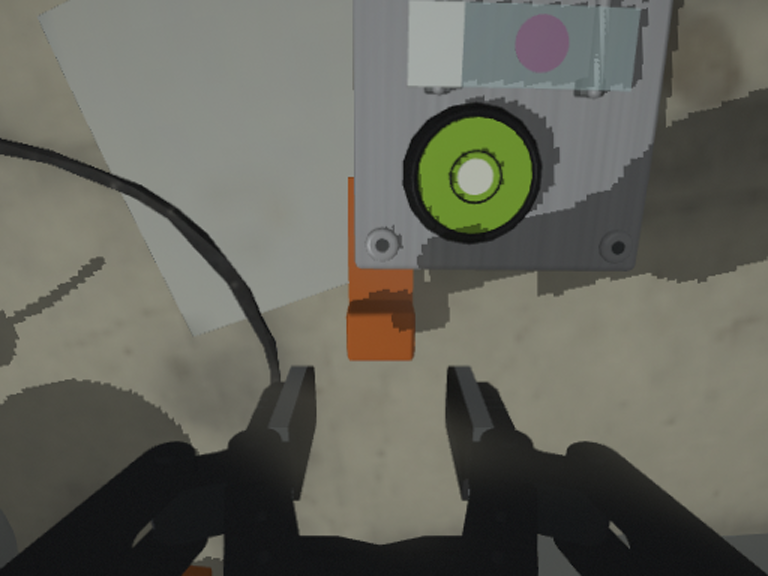

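Run:
```python
from h import *; from kin import *
np.set_printoptions(precision=4,suppress=True)
e=np.array(read_eef_pos())
movel([e[0],e[1],.13],None,speed=.15)
move_gripper(0.0,40)
q=inverse_kinematics([.61,-.051,.12],down(-8));print(clear(np.array(read_qpos()),q))
move_j(list(q));pause(.5)
im=read_camera('wrist');p=camera_params('wrist');save('k.png',im);np.save('pics/k.npy',im);np.save('pics/k_T.npy',p['camera_from_world'])
for r in tip_of('wrist','far_screw')[:2]: print(r,atz(p,r['at'],.028))
for r in tip_of('wrist','bare_screw')[:2]: print(r,atz(p,r['at'],.028))
print(read_time_s(),read_eef_pos(),read_ft_force(),read_finger_gap())
```

```text
(np.float64(0.533649952595696), np.float64(0.11999999998837829))
{'at': [255.0, 166.2], 'confidence': 0.92} [ 0.6399 -0.0556  0.028 ]
25.225 [ 0.6099 -0.051   0.1201] [0.6476 0.7115 0.4106] 5.909524272272414e-05
```

View pics/k.png

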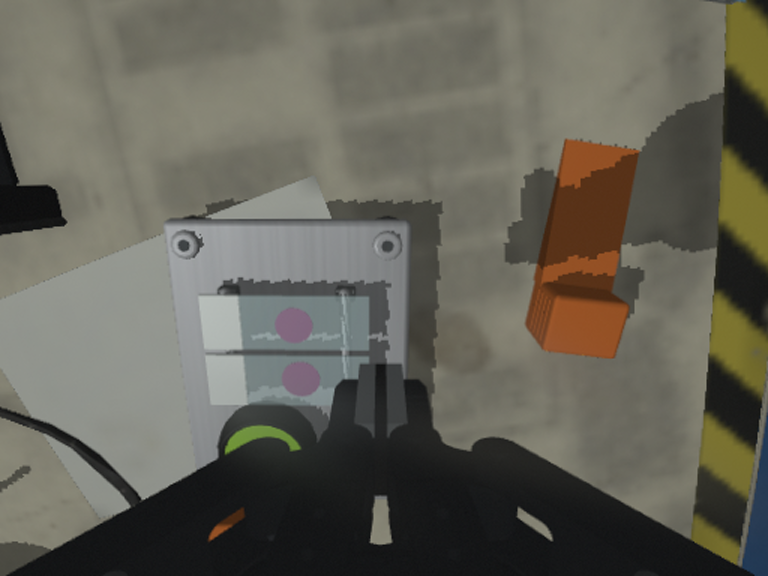

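Run:
```python
from h import *; from kin import *
np.set_printoptions(precision=4,suppress=True)
p=camera_params('wrist');p['camera_from_world']=np.load('pics/k_T.npy')
X=atz(p,(387.5/1.5,245.5/1.5),.028);print(X)
x,y=X[0]+.0005,X[1]
O=down(-8)
movel([x,y,.07],O,speed=.15);pause(.3);movel([x,y,.054],O,speed=.06);pause(.4)
F0=np.array(read_ft_force())[2];print(read_time_s(),read_eef_pos(),F0)
z=.054
while z>.042:
    z-=.0005
    movel([x,y,z],None,speed=.02);pause(.04);f=read_ft_force()[2]-F0
    if f>1.5: 
        pause(.1);f=read_ft_force()[2]-F0;print(z,read_eef_pos()[2],f)
    if f>4.3:break
for i in range(5): pause(.15);print(read_ft_force()-F0*np.array([0,0,1]))
im=read_camera('wrist');save('l.png',im);s=read_camera('side');save('l_s.png',s[185:320,190:350],5)
print(read_time_s(),read_eef_pos())
```

```text
[ 0.6413 -0.058   0.028 ]
26.8917 [ 0.642  -0.0581  0.0542] 0.09967445707973437
0.04649999999999999 0.04684515930631527 3.531364837887965
0.04599999999999999 0.04673938843358196 5.2954062599506795
[-2.2488  0.8413  5.8739]
[-1.3271 -0.2751  5.4209]
[-2.3723 -0.087   5.4353]
[-2.922  -0.3355  5.3595]
[-1.6933 -0.6588  5.4155]
32.6083 [ 0.6419 -0.058   0.0467]
```

View pics/l.png

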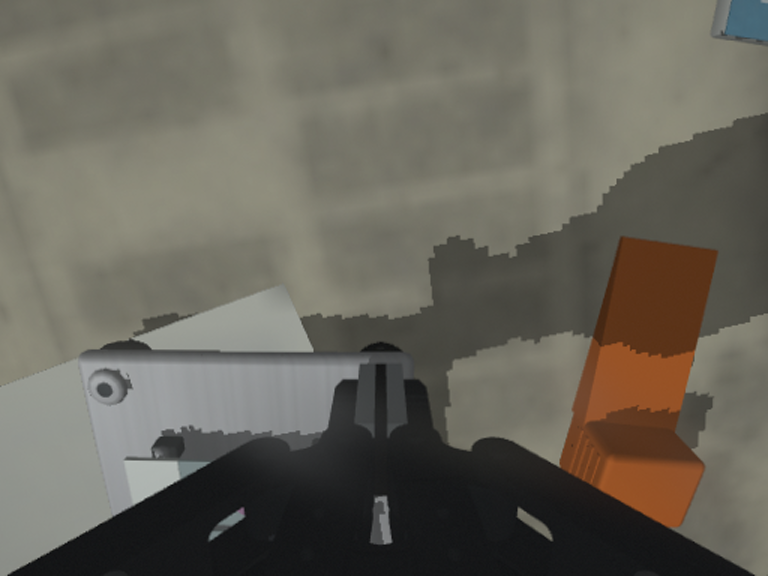

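View pics/l_s.png

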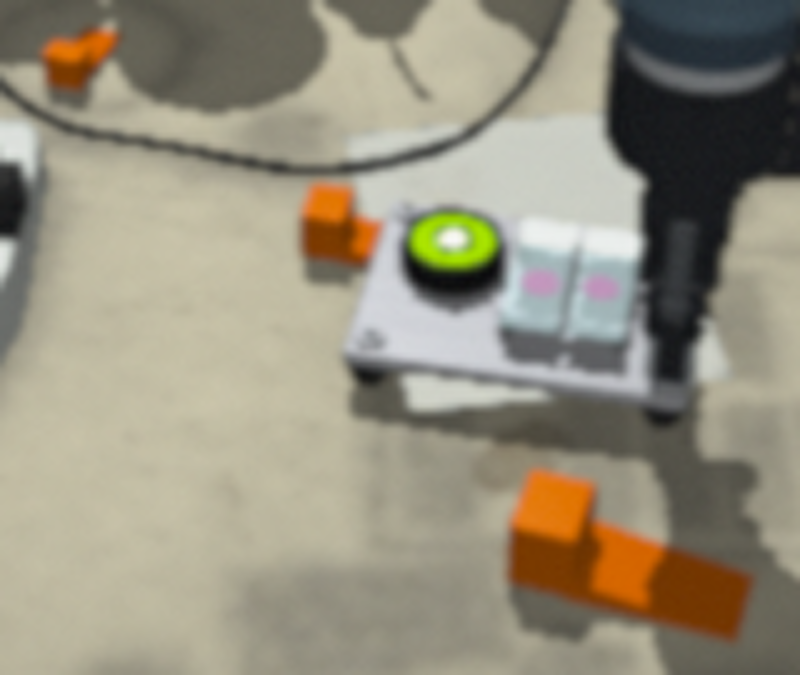

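Run:
```python
from h import *; from kin import *
np.set_printoptions(precision=4,suppress=True)
movel([.642,-.058,.13],None,speed=.12)
q=inverse_kinematics([.52,.02,.25],down(-8));print(clear(np.array(read_qpos()),q))
move_j(list(q));pause(.6)
im=read_camera('wrist');save('n.png',im);print(bub(im))
t=read_camera('top');save('n_t.png',t)
print(read_time_s(),read_eef_pos(),read_ft_force(),np.abs(read_joint_vel()).max())
```

```text
(np.float64(0.6244328860699875), np.float64(0.1290897985474304))
(array([253.2968, 144.127 ]), (38.24464416503906, 38.697811126708984), array([253.0748, 144.5421]), 107)
34.9333 [0.52 0.02 0.25] [ 0.6496 -0.3533 -0.2722] 0.0025150797040632933
```

View pics/n.png

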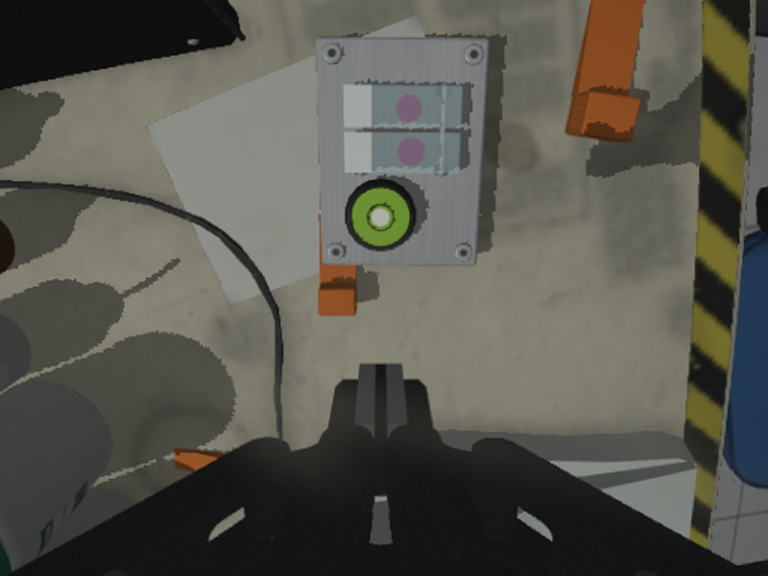

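View pics/n_t.png

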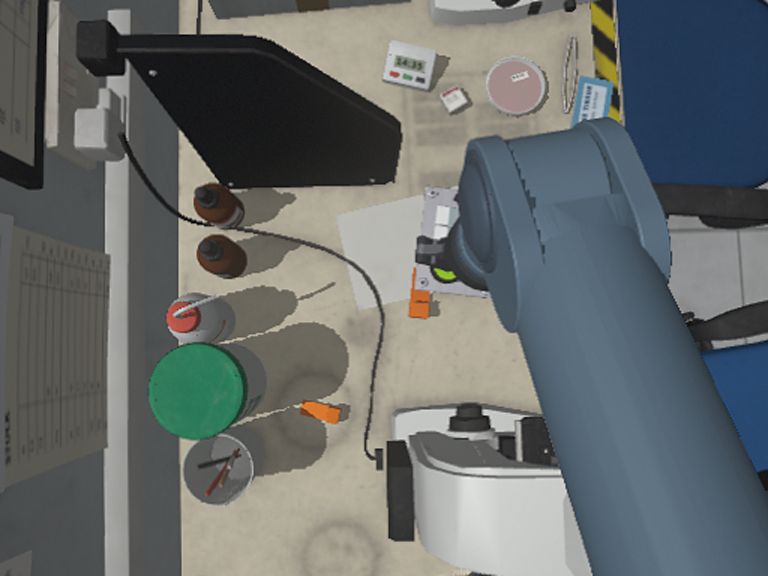

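The bubble is centred in its ring at (381,216). The wedge is under the stub, with its heel at (337,300). The bottles are at (217,205) and (221,256) in the top view, the same as at the start.

```bash
python3 -c "
from bench import *
print(sign_off(),read_time_s())"
```

```text
the job is handed in; nothing more can be done
the job is handed in; nothing more can be done
```

The job is done and handed in: the plate sits level on the wedge and did not rock when I pressed the opposite corner. The clock read 34.9 s at the last check, against the 54 s limit.

- **Wedge choice:** I took the middle-sized of the three orange wedges. It measured 0.99 times the size given, while the look-alikes were about 95 mm and 55 mm long.
- **Wedge insertion:** I slid it thin end first about 41 mm along the plate's long side, under the stub. The push rose from about 1.5 N to between 4 and 6 N as it took the weight. The bubble was centred in its ring, and I let go.
- **Rocking test:** I pressed the far screw with closed fingertips at about 5.4 N for just under a second. The bubble stayed centred in the side view during the press.
- **Last checks:** With the robot clear of everything, the bubble was still centred. The wedge was where I left it, and both bottles were unmoved.

**Downward force:** early in the push I held the wedge too low and pressed it on the bench with up to about 14 N. I raised the grip before going on.

**Plate position:** I did not measure it after the push. The far screw was found within about 2.5 mm of where it was before the push, about the accuracy of the measurements.

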